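# Push a row of tube racks home in a sampler and start the run

## Robot

A 6-joint arm with a two-finger parallel gripper is mounted at the origin on the work surface. World frame = base frame: x ahead of the robot, y to its left, z up, the work surface at z = 0. Lengths are in m, angles in rad, forces in N, time in s.
With the tool pointing down it reaches from about 0.35 to 0.975 m from the base axis. Payload 17.4 kg.
Tool frame: the origin (TCP) lies on the centre line of the jaws, within the pads' length; the fingertips stand 25 mm ahead of it and the grasp point (between the pads) lies 6 mm ahead of it; z points along the fingers, y is the direction in which the jaws open and shut (so a half turn about z gives the same grasp; the last joint's range is limited). The gripper opens to 85 mm and grips with 20 to 120 N. Pads are 22 mm wide; open, the fingers measure 114 mm over their backs; the gripper's body (76 mm by 85 mm) begins 54 mm behind the grasp point. The pads swing forward as they close: fully open they stand 13 mm farther back than shut.
Start: joints at [1.157, 0.116, 1.442, -0, 1.584, -0.038], TCP at [0.248, 0.628, 0.256] pointing down, gripper open.
Joint ranges: [-2.83, 2.83], [-0.83, 2.19], [0.07, 2.5], [-1.14, 4.28], [0.01, 3], [-2.97, 2.97]. Speed limits (rad/s): [1.89, 1.89, 2.22, 3.14, 3.14, 3.14].

## Interface

Orientations are given as a rotation vector (axis times angle).
In Python, from bench import arm, grab_frame, hand_in gives the robot as it stands.
- The arm moves only by the shell command python3 -m crank 'ROWS' [OPENING]. ROWS is JSON, a list that holds one entry, the list of rows, each a list of 6 numbers: the shift along the tool's x, y, z in cm, then the turn, a rotation vector about the tool's x, y, z in rad. In form: [[[tx, ty, tz, rx, ry, rz], ...]]. A call has 1 to 8 rows; each row is the pose to reach, as a shift and turn from the pose measured when the call began, along the tool's axes at that moment; what a row does not reach only later rows make up. A row lasts 1/8 s, in which the tool goes at most 62.5 mm and 10.7 degrees, less where a joint would pass 70% of its speed; a pose out of reach is approached as far as the arm can. A call with a gripper value outside its range is refused whole. OPENING is the opening, from -1 (shut) to 1 (fully open), set as the call begins (- or left out, the last holds). The fingers move at their own pace and stop on an object; the grip force is fixed at half the most. Time passes only in rows, so rows that repeat a pose let the fingers close. It gives the time, the measured TCP pose, the force and the opening at its end, in the units of the state.
- arm.get_state(): the state, without advancing time (a new reading comes with each control period).
- grab_frame(name): name is "side" or "top" or "wrist"; returns a dict with "image" (384x512x3 uint8, red, green, blue), "intrinsics" (3x3 intrinsics, pixels), "rvec" (rotation vector, rad) and "tvec" (3), from world to camera coordinates, as OpenCV has them; the wrist camera has in their place "mount" (4x4, takes a point from camera to tool coordinates, whose origin is the TCP and whose axes are the flange's). Camera axes: x right, y down, z forward; pixel columns grow to the right and rows downward; lengths in m; the calibration is good to about 2 mm. A picture is of the moment at which its call begins: read the wrist's pose just before it. There is no depth.
- hand_in(): hands the job in, once; it reports no verdict.
The state is a dict: "t": time; "joint_pos": joint angles; "joint_vel": joint speeds; "joint_efforts": joint torques, N m; "tcp_pos": TCP position; "tcp_rot": TCP orientation; "ft_force": force on the tool from outside, world axes, zero at the start; "wrist_torque": the same for the moment, N m; "grip_width": finger opening in m.
Only numpy, scipy, OpenCV 4.12 (cv2) and the standard library are available. Lean on these libraries where they do the work, as an engineer would, in place of code of your own. Each camera call takes 0.05 s, during which the arm holds its last target.

## Task

Four tube racks stand touching in a row in the loading lane of the blood analyser's rack sampler: push the last one with the fingertips so that they all slide slowly along the guide rail as one closed row, until the first rack is right up against the end stop and all four touch, without lifting or tipping any of them. Then press the round start key beside the lane down to start the run, and let it come back up. Do not press the key before the racks are home, and leave the finished racks in the neighbouring lane and everything else undisturbed.

Things in the scene. Friction and masses are not known exactly. Their poses are not given: they have to be found in the camera images.
- sampler: Rack sampler: white bench unit 415 x 350 mm, fixed. Origin: at bench height under the loading lane's centre line; x along the lanes from the open front (robot's side) to the end stop, y left, z up. Deck 85 mm high. To the left, past a 17 mm divider that ends 30 mm short of the stop, is a like lane for unloading (centre y = +140 mm). A reader 52 mm tall stands on the rear deck behind the stop.
- lane_mid (a point): Point on the centre line and floor of the loading lane, 150 mm in front of the end stop. Lane: 350 mm long, 123 wide, floor 40 mm above the bench, side walls 45 mm high, open above; the lip at its mouth (robot's end) is 8 mm high. A guide rail 8 mm wide and 6 mm high runs along the middle of the floor.
- end_stop (a point): Point on the face of the end stop, on the loading lane's centre line and floor; axes as the sampler's. The stop is a rigid steel plate across the rear of the lane, 52 mm high above its floor. With the row home the rack centres lie 12, 36, 60 and 84 mm in front of it, the back of the last rack 96 mm.
- rack1: First of four like tube racks, nearest the stop (50 to 130 mm away at the start): grey block 24 mm thick (x), 118 long (y), 62 high, 0.10 to 0.21 kg. Its capped tubes are fixed in it; caps 17 mm wide reach 84 mm above its underside. An 18 mm wide, 8 mm high groove under it straddles the rail. Origin: centre of the underside; x toward the stop, z up.
- rack2: Second rack of the row, touching rack1; same size and axes as rack1. Origin: centre of the underside.
- rack3: Third rack of the row, touching rack2; same size and axes as rack1. Origin: centre of the underside.
- rack4: Last rack of the row, nearest the robot, touching rack3; same size and axes as rack1. Origin: centre of the underside. Its free face, 12 mm from the origin toward the robot, is the one to push. The whole row slides with a drag of about 1 to 3 N.
- start_key (a joint): Travel of the start key in m: 0 up, 0.006 fully down; a spring brings it back, fully down takes about 5 N.
- start_key_top (a point): Centre of the top of the start key: a round grey push key 28 mm in diameter in a black housing, its top 21 mm above the deck, to the right of the loading lane (sampler x = -40 mm, y = -93 mm). It is pressed straight down.
- done_rack1: Finished rack, the same kind of rack, in the unloading lane next to the loading lane, nearer the robot. Origin: centre of the underside. Leave it alone.
- done_rack2: Finished rack standing behind done_rack1 (farther from the robot) in the unloading lane. Origin: centre of the underside. Leave it alone.
- vial: Small capped vial, 22 mm in diameter and 40 mm tall, standing on the sampler's rear deck (85 mm above the bench) behind and to the right of the end stop. Origin: centre of its underside. Leave it alone.
- reagent: Green reagent bottle with a white cap, 64 mm in diameter and 150 mm tall, on the bench to the left of the sampler. Origin: centre of its underside. Leave it alone.
- cup: Open white plastic cup, 66 mm in diameter and 65 mm tall, on the bench to the left of the sampler. Origin: centre of its underside. Leave it alone.
- pen: Marker pen, 130 mm long and 13 mm thick, lying on the bench to the right of the sampler; x along the pen. Origin: its middle, on the bench. Leave it alone.
- tube_block: Cream block 100 x 100 mm full of empty white tubes, 75 mm tall, on the bench to the right of the sampler. Origin: centre of its underside. Leave it alone.
Mind the look-alikes: they are no part of the job. Leave any blue look-alike of the rack4 alone.

How it is judged:
By the outcome, as a careful person would: the job done as asked, in the order asked, and still so for the second after the job is handed in, with the robot touching nothing.
It also fails if it takes over 42 s, if anything falls off the work surface, if the arm or the gripper's body presses on something with over 40 N, if the wrist force passes 120 N, or if a joint passes its speed limit or range.

## Working session

There is one attempt and no reset: what is moved stays moved. The work goes in short steps, Python scripts to look and compute and a shell command to move; the robot and the scene stay as the last step left them, time stands still between calls to the robot, and variables do not carry over. Pictures are saved under pics/ and viewed, and the job is handed in when it is done.

```bash
mkdir -p pics
python3 - <<'E'
from bench import arm, grab_frame
import cv2,numpy as np
print(arm.get_state())
for n in ["side","top","wrist"]:
    f=grab_frame(n); cv2.imwrite(f"pics/{n}0.png",cv2.resize(f["image"][:,:,::-1],(768,576),interpolation=cv2.INTER_CUBIC)); print(n,{k:v for k,v in f.items() if k!="image"})
E
```

```text
{'t': 0.0, 'joint_pos': array([ 1.15719248e+00,  1.16465191e-01,  1.44229334e+00,  6.58445749e-06,
        1.58399571e+00, -3.77972511e-02]), 'joint_vel': array([-7.66547499e-04,  7.15840462e-05, -8.00495952e-04,  3.73092575e-04,
       -1.11438274e-05, -1.33182141e-04]), 'joint_efforts': array([ 3.42962398e-03, -7.31976557e+01, -6.32506013e+01,  1.16704769e-04,
        6.07476424e-03, -1.15419277e-05]), 'tcp_pos': array([0.2476761 , 0.62773306, 0.25555875]), 'tcp_rot': array([-5.86797986e-01, -3.08603237e+00,  1.77587028e-03]), 'ft_force': array([0.14844366, 0.62719914, 0.38944003]), 'wrist_torque': array([-0.01026232, -0.03409169, -0.03419312]), 'grip_width': 0.08571296221400523}
side {'intrinsics': array([[346.51204562,   0.        , 261.40920645],
       [  0.        , 346.51204562, 192.74676124],
       [  0.        ,   0.        ,   1.        ]]), 'rvec': array([ 2.22117066, -0.31518079,  0.13115553]), 'tvec': array([-0.53025937,  0.1876849 ,  0.81462995])}
top {'intrinsics': array([[489.79725923,   0.        , 243.72920445],
       [  0.        , 489.79725923, 196.41845556],
       [  0.        ,   0.        ,   1.        ]]), 'rvec': array([ 2.15948329, -2.1400095 ,  0.18229577]), 'tvec': array([-0.01261478,  0.5561999 ,  1.57509311])}
wrist {'intrinsics': array([[341.65740383,   0.        , 253.96231394],
       [  0.        , 341.65740383, 184.86549817],
       [  0.        ,   0.        ,   1.        ]]), 'mount': array([[ 3.27825131e-04, -9.53861131e-01, -3.00247958e-01,
         7.75443978e-02],
       [ 9.99999686e-01,  5.29466096e-04, -5.90219170e-04,
         7.16174638e-04],
       [ 7.21958239e-04, -3.00247670e-01,  9.53861004e-01,
        -1.17754960e-01],
       [ 0.00000000e+00,  0.00000000e+00,  0.00000000e+00,
         1.00000000e+00]])}
```

View pics/side0.png

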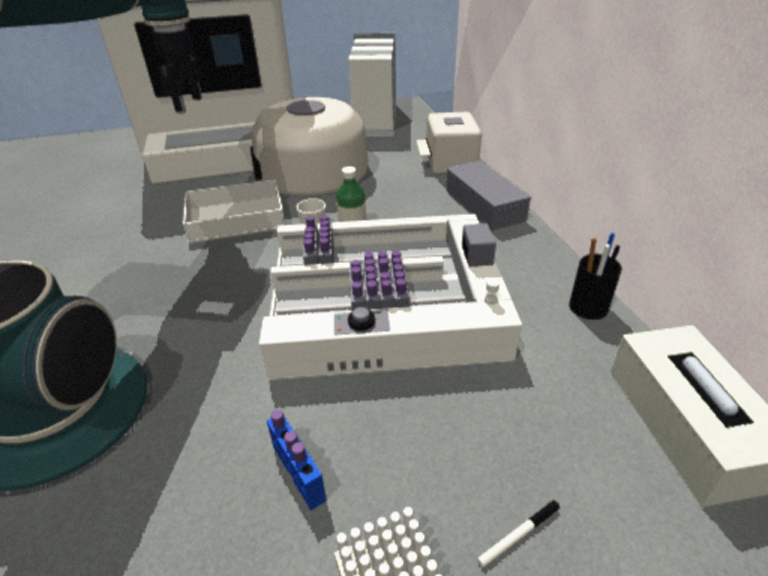

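View pics/top0.png

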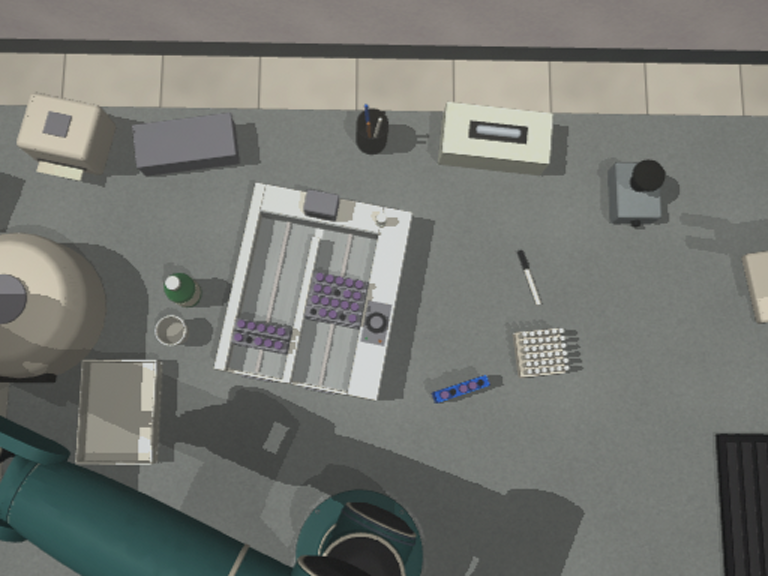

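View pics/wrist0.png

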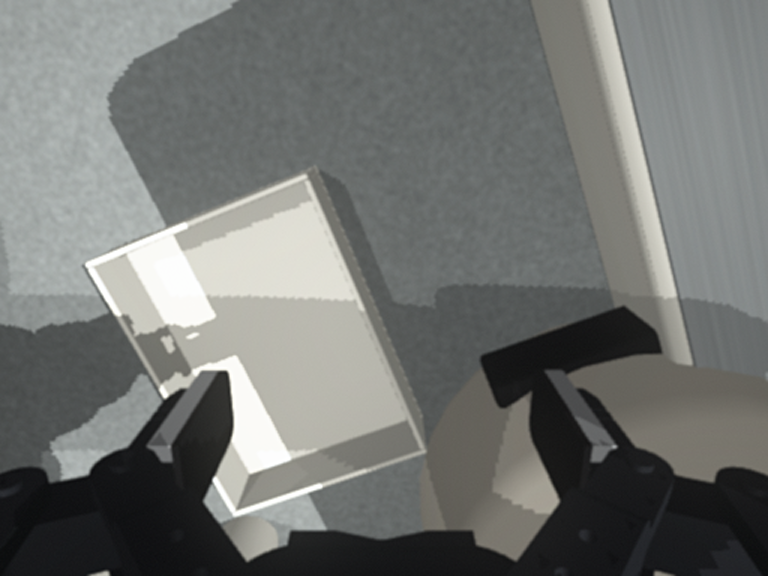

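The side view shows the sampler in the middle, with the key at about (360,316). The top view shows the four-rack row at (310-368, 268-325), the key at (376,322), and deck corners near (258,184), (411,212), (378,400) and (215,368). I'll zoom in and measure.

```bash
cat > h.py <<'E'
import cv2,numpy as np
def ray(f,px):
    R=cv2.Rodrigues(f["rvec"])[0]; c=-R.T@f["tvec"]
    p=cv2.undistortPoints(np.array(px,float).reshape(-1,1,2),f["intrinsics"],None).reshape(-1,2)
    return c,(R.T@np.c_[p,np.ones(len(p))].T).T
def plane(f,px,z):
    c,d=ray(f,px); return c+d*((z-c[2])/d[:,2])[:,None]
def proj(f,P): return cv2.projectPoints(np.array(P,float).reshape(-1,1,3),f["rvec"],f["tvec"],f["intrinsics"],None)[0].reshape(-1,2)
E
python3 - <<'E'
from bench import grab_frame
from h import *
f=grab_frame("top");im=f["image"]; np.savez("top0.npz",**f)
hsv=cv2.cvtColor(im,cv2.COLOR_RGB2HSV)
m=((im.min(2)>150)).astype(np.uint8)
m[:, :130]=0;m[:,290:]=0;m[:110]=0;m[280:]=0
k=cv2.morphologyEx(m,cv2.MORPH_CLOSE,np.ones((5,5)))
c=max(cv2.findContours(k,0,2)[0],key=cv2.contourArea)
r=cv2.minAreaRect(c); b=cv2.boxPoints(r); print(r,b)
W=plane(f,b,0.085);print(W)
for i in range(4): print(np.linalg.norm(W[i]-W[(i+1)%4]), np.arctan2(*(W[(i+1)%4]-W[i])[[1,0]]))
cr=im[110:280,130:290]
v=cv2.resize(cr,None,fx=3.5,fy=3.5,interpolation=cv2.INTER_CUBIC)
cv2.imwrite("pics/topz.png",v[:,:,::-1])
s=grab_frame("side");np.savez("side0.npz",**s)
cv2.imwrite("pics/sidez.png",cv2.resize(s["image"][130:260,165:355],None,fx=4,fy=4,interpolation=cv2.INTER_CUBIC)[:,:,::-1])
E
```

```text
((208.34750366210938, 193.4364471435547), (110.27925872802734, 127.56199645996094), 10.933816909790039) [[142.11118 245.60103]
 [166.30649 120.35465]
 [274.58383 141.27187]
 [250.38852 266.51825]]
[[ 0.38945096  0.31252616  0.085     ]
 [ 0.799862    0.24937093  0.085     ]
 [ 0.73355884 -0.10654623  0.085     ]
 [ 0.32682477 -0.02956983  0.085     ]]
0.415241859414976 -0.1526851943822054
0.36204024228092924 -1.7549733497184936
0.41395407008216584 2.9545499895387834
0.34778112411307976 1.3897350646270077
```

View pics/topz.png

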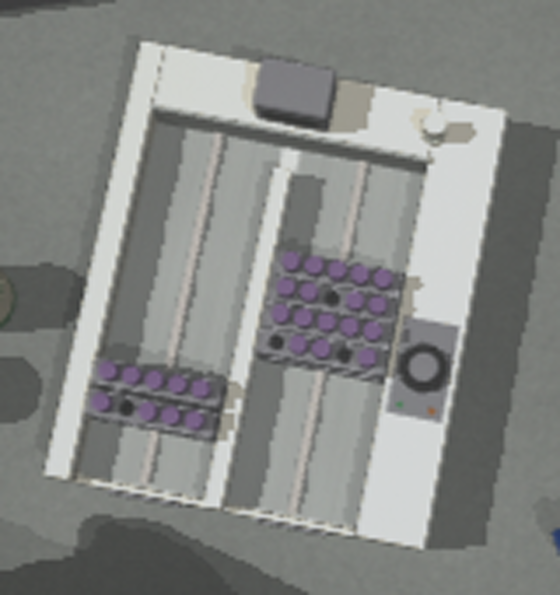

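View pics/sidez.png

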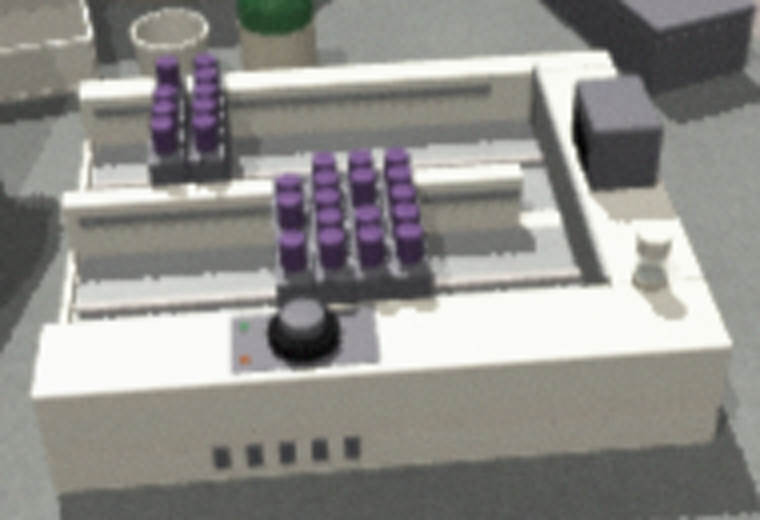

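Run:
```python
from h import *
f=dict(np.load("top0.npz"));s=dict(np.load("side0.npz"))
T=lambda p:np.array(p,float)/3.5+[130,110]
S=lambda p:np.array(p,float)/4+[165,130]
def show(n,W):
    print(n,W.round(4).tolist())
c=plane(f,T([(45,475),(425,549),(506,113),(142,41)]),.085);show("deck",c)
for i in range(4):
    d=c[(i+1)%4]-c[i];print(np.linalg.norm(d),np.arctan2(d[1],d[0]))
r=plane(f,T([(296,515),(320,375),(348,248),(362,165)]),.046);show("rail",r);d=r[-1]-r[0];print(np.arctan2(d[1],d[0]),np.linalg.norm(d))
show("stop top edge",plane(f,T([(158,113),(430,161)]),.092))
show("key top",plane(f,T([(424,365)]),.106)); show("key side",plane(s,S([(303,314)]),.106))
# caps z = .124 : row4 (last), corners
show("caps row4 L/R",plane(f,T([(276,342),(368,357)]),.124));show("caps row1",plane(f,T([(291,261),(383,278)]),.124))
show("side front caps r4..r1",plane(s,S([(291,236),(330,233),(370,231),(409,229)]),.124))
show("row4 top edge near", plane(f,T([(257,357),(386,382)]),.102))
```

```text
deck [[0.3891, 0.3102, 0.085], [0.3258, -0.0328, 0.085], [0.7301, -0.1065, 0.085], [0.7954, 0.2353, 0.085]]
0.34881186724705476 -1.7533397083412137
0.4109980352606516 -0.18017065191207834
0.34793794284106844 1.3820546277666437
0.4131535051831589 2.9592781898178697
rail [[0.3563, 0.0852, 0.046], [0.4864, 0.0649, 0.046], [0.6074, 0.0402, 0.046], [0.6879, 0.0279, 0.046]]
-0.1710616388057968 0.3365525630709648
stop top edge [[0.7242, 0.2174, 0.092], [0.6816, -0.0354, 0.092]]
key top [[0.4898, -0.0304, 0.106]]
key side [[0.4917, -0.0357, 0.106]]
caps row4 L/R [[0.507, 0.1023, 0.124], [0.4943, 0.0201, 0.124]]
caps row1 [[0.5804, 0.0902, 0.124], [0.5658, 0.0074, 0.124]]
side front caps r4..r1 [[0.4973, 0.0172, 0.124], [0.521, 0.0131, 0.124], [0.5452, 0.0079, 0.124], [0.5687, 0.0029, 0.124]]
row4 top edge near [[0.496, 0.1204, 0.102], [0.4745, 0.0037, 0.102]]
```

```bash
cat >> h.py <<'E'
from scipy.spatial.transform import Rotation as Ro
YAW=-0.182; O=np.array([0.547,0.0515,0])
ex=np.array([np.cos(YAW),np.sin(YAW),0]);ey=np.array([-np.sin(YAW),np.cos(YAW),0]);Z=np.array([0,0,1.])
def w2s(P): d=np.asarray(P)-O; return np.array([d@ex,d@ey,d[2]])
def s2w(p): return O+p[0]*ex+p[1]*ey+p[2]*Z
def rot(th):
    s,c=np.sin(th),np.cos(th); z=s*ex-c*Z; x=-(c*ex+s*Z); return np.c_[x,np.cross(z,x),z]
def rel(st,p,th):
    R=Ro.from_rotvec(st["tcp_rot"]); 
    return (np.r_[R.inv().apply(s2w(p)-st["tcp_pos"])*100,(R.inv()*Ro.from_matrix(rot(th))).as_rotvec()]).round(3).tolist()
E
python3 - <<'E'
from bench import arm
from h import *
st=arm.get_state()
print("hover",rel(st,[-.115,0,.20],np.radians(15)), "down", rel(st,[-.115,0,.078],np.radians(15)))
f=dict(np.load("top0.npz")); print("dome edge",plane(f,np.array([[105,300],[0,232],[60,375]])/1.5,.12))
E
```

```text
hover [-37.708, -44.84, 5.619, -0.026, -0.261, -0.193] down [-37.708, -44.833, 17.819, -0.026, -0.261, -0.193]
dome edge [[0.52744293 0.53564702 0.12      ]
 [0.6697121  0.76411011 0.12      ]
 [0.37153004 0.61764944 0.12      ]]
```

```bash
python3 -m crank '[[[-3,-5.5,0,0,0,-0.02],[-7,-11,0,0,-0.04,-0.04],[-12,-16.5,0,0,-0.08,-0.07],[-17,-22,0,-0.005,-0.12,-0.1],[-22,-27.5,0,-0.01,-0.16,-0.13],[-27,-33,1,-0.015,-0.2,-0.15],[-32,-39,2,-0.02,-0.23,-0.17],[-37.7,-44.8,3,-0.026,-0.261,-0.193]]]' 0
python3 - <<'E'
from bench import arm
from h import *
st=arm.get_state();print(st["t"],w2s(st["tcp_pos"]),st["grip_width"])
print("hover",rel(st,[-.115,0,.20],np.radians(15)), "down", rel(st,[-.115,0,.078],np.radians(15)))
E
```

```text
t: 1.25
tcp_pos: [0.402, 0.1534, 0.2366]
tcp_rot: [0.259, 2.867, -0.034]
ft_force: [0.9, 0.2, -0.1]
grip_width: 0.0428
1.25 [-0.16099703  0.07393667  0.23661235] 0.04277400618043563
hover [-3.473, -7.403, 4.729, 0.001, 0.002, 0.002] down [-0.291, -7.406, 16.507, 0.001, 0.002, 0.002]
```

```bash
python3 -m crank '[[[-3.5,-7.4,4.7,0,0,0],[-3.5,-7.4,4.7,0,0,0],[-1.5,-7.4,12,0,0,0],[-1.5,-7.4,12,0,0,0]]]'
python3 - <<'E'
from bench import arm,grab_frame
from h import *
st=arm.get_state();print(st["t"],w2s(st["tcp_pos"]),st["grip_width"])
print("down", rel(st,[-.115,0,.078],np.radians(15)))
for n in ["wrist","side"]:
    f=grab_frame(n);im=f["image"]
    if n=="side": im=im[90:260,120:370]
    cv2.imwrite(f"pics/{n}1.png",cv2.resize(im,(750,510 if n=="side" else 560),interpolation=cv2.INTER_CUBIC)[:,:,::-1])
E
```

```text
t: 1.75
tcp_pos: [0.4323, 0.0718, 0.1213]
tcp_rot: [0.26, 2.872, -0.036]
ft_force: [0.3, -0.4, -0.6]
grip_width: 0.0428
1.75 [-0.11644167 -0.00078984  0.12134668] 0.04282150304740523
down [0.971, 0.084, 4.227, -0.001, -0.003, 0.001]
```

View pics/wrist1.png

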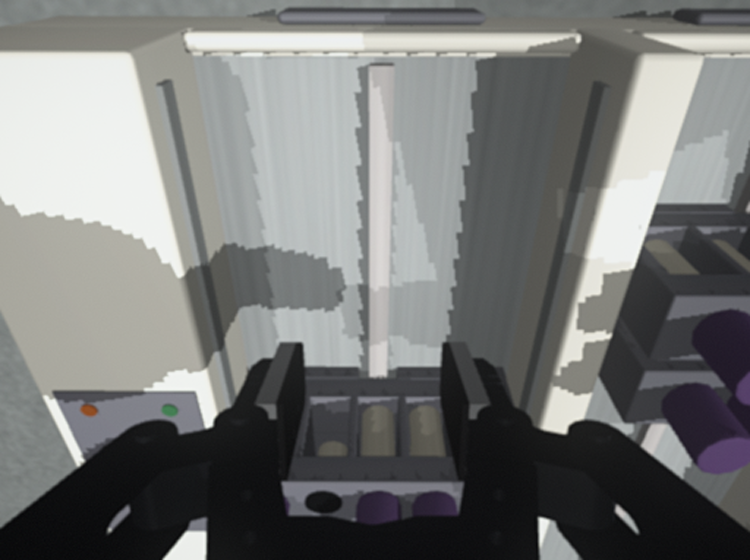

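View pics/side1.png

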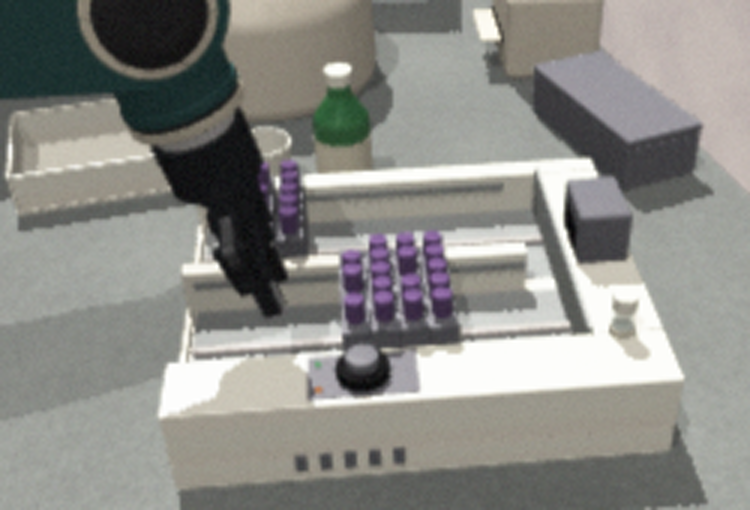

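Both views agree: the fingers straddle the rail (at about (380,250) in the wrist view) with space in front of the last rack. I'll go down and approach it.

```bash
python3 -m crank '[[[0.97,0.08,4.2,0,-0.003,0],[0.97,0.08,4.2,0,-0.003,0],[0.97,0.08,4.2,0,-0.003,0],[0.0,0.08,4.5,0,-0.003,0],[-1.0,0.08,4.75,0,-0.003,0],[-1.7,0.08,4.95,0,-0.003,0],[-2.2,0.08,5.08,0,-0.003,0],[-2.2,0.08,5.08,0,-0.003,0]]]'
python3 - <<'E'
from bench import arm,grab_frame
from h import *
st=arm.get_state();print(st["t"],w2s(st["tcp_pos"]),st["ft_force"])
f=grab_frame("side");im=f["image"][90:260,120:370]
cv2.imwrite(f"pics/side2.png",cv2.resize(im,(750,510),interpolation=cv2.INTER_CUBIC)[:,:,::-1])
print(rel(st,[.0,0,.078],np.radians(15)))
E
```

```text
t: 2.85
tcp_pos: [0.4676, 0.0671, 0.0807]
tcp_rot: [0.258, 2.866, -0.035]
ft_force: [-0.6, -0.8, 0.2]
grip_width: 0.043
2.85 [-0.08090487  0.00092561  0.08072467] [-0.62756985 -0.81175713  0.16455328]
[-7.738, -0.109, 2.379, 0.0, 0.003, 0.002]
```

View pics/side2.png

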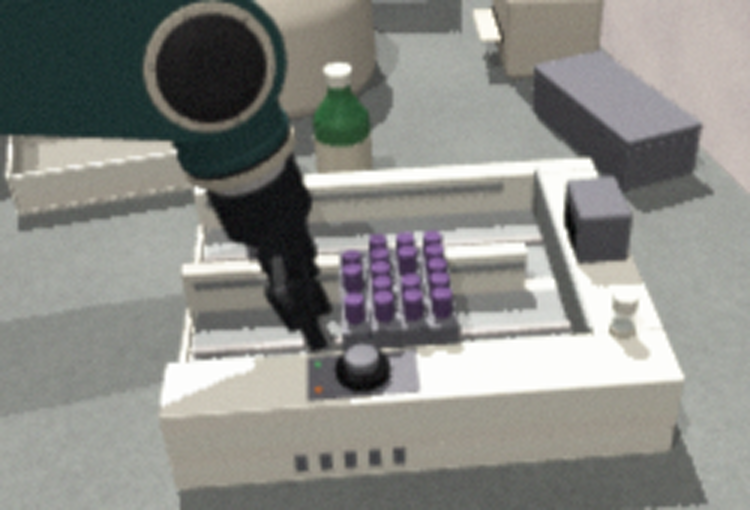

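```bash
python3 -m crank '[[[-0.2,-0.05,0.15,0,0,0],[-0.45,-0.1,0.3,0,0,0],[-0.75,-0.1,0.4,0,0,0],[-1.05,-0.1,0.48,0,0,0],[-1.35,-0.1,0.56,0,0,0],[-1.65,-0.1,0.64,0,0,0],[-1.95,-0.1,0.72,0,0,0],[-2.25,-0.1,0.8,0,0,0]]]'
python3 - <<'E'
from bench import arm,grab_frame
from h import *
st=arm.get_state();print(st["t"],w2s(st["tcp_pos"]),st["ft_force"])
f=grab_frame("side");im=f["image"][90:260,120:370]
cv2.imwrite(f"pics/side3.png",cv2.resize(im,(750,510),interpolation=cv2.INTER_CUBIC)[:,:,::-1])
print(rel(st,[.0,0,.078],np.radians(15)))
E
```

```text
t: 3.9
tcp_pos: [0.4908, 0.0618, 0.0788]
tcp_rot: [0.258, 2.866, -0.035]
ft_force: [-2.3, 0.6, -0.5]
grip_width: 0.0427
3.9 [-5.71288824e-02 -3.36557641e-06  7.88449590e-02] [-2.32706965  0.5705147  -0.50709429]
[-5.492, -0.012, 1.575, 0.0, 0.003, 0.002]
```

View pics/side3.png

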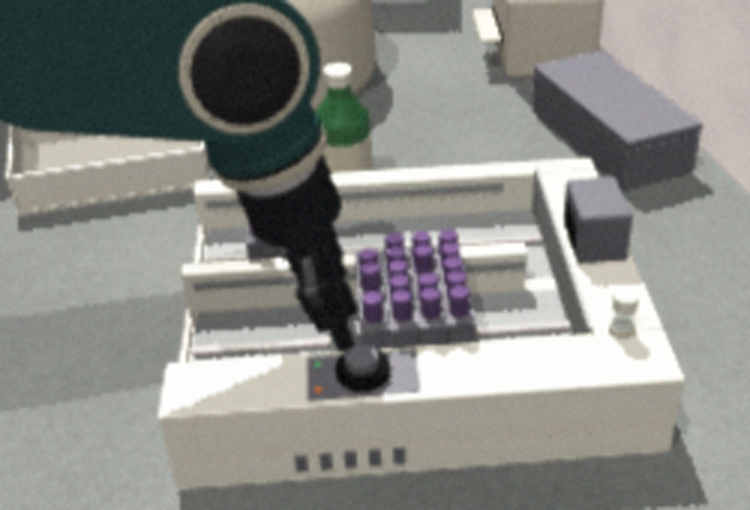

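```bash
python3 -m crank '[[[-0.3,0,0.08,0,0,0],[-0.6,0,0.16,0,0,0],[-0.9,0,0.24,0,0,0],[-1.2,0,0.33,0,0,0],[-1.5,0,0.41,0,0,0],[-1.8,0,0.49,0,0,0],[-2.1,0,0.57,0,0,0],[-2.4,0,0.65,0,0,0]]]';  python3 - <<'E'
from bench import arm
from h import *
st=arm.get_state();print(st["t"],w2s(st["tcp_pos"]),rel(st,[.0,0,.078],np.radians(15)))
E
```

```text
t: 4.95
tcp_pos: [0.5158, 0.0573, 0.0789]
tcp_rot: [0.258, 2.866, -0.035]
ft_force: [-1.0, 0.2, 0.3]
grip_width: 0.0426
4.95 [-3.17681136e-02  5.62853242e-05  7.89307766e-02] [-3.042, -0.012, 0.921, 0.0, 0.003, 0.002]
```

```bash
python3 -m crank '[[[-0.3,0,0.08,0,0,0],[-0.6,0,0.16,0,0,0],[-0.9,0,0.24,0,0,0],[-1.2,0,0.33,0,0,0],[-1.5,0,0.41,0,0,0],[-1.8,0,0.49,0,0,0],[-2.1,0,0.57,0,0,0],[-2.4,0,0.65,0,0,0]]]';  python3 - <<'E'
from bench import arm,grab_frame
from h import *
st=arm.get_state();print(st["t"],w2s(st["tcp_pos"]),rel(st,[.0,0,.078],np.radians(15)))
f=grab_frame("side");im=f["image"][90:260,120:370]
cv2.imwrite(f"pics/side4.png",cv2.resize(im,(750,510),interpolation=cv2.INTER_CUBIC)[:,:,::-1])
E
```

```text
t: 5.95
tcp_pos: [0.5404, 0.0528, 0.0789]
tcp_rot: [0.258, 2.866, -0.035]
ft_force: [-1.4, 1.2, 0.9]
grip_width: 0.0431
5.95 [-6.70400469e-03  9.75917163e-05  7.89226899e-02] [-0.623, -0.011, 0.264, 0.0, 0.003, 0.002]
```

View pics/side4.png

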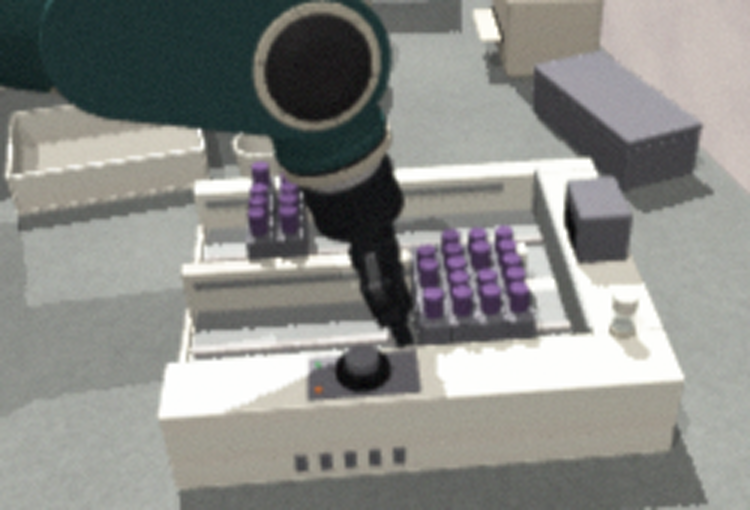

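The row is upright and closed (caps at x 430-520). About 40 mm of push is left.

```bash
python3 -m crank '[[[-0.3,0,0.08,0,0,0],[-0.6,0,0.16,0,0,0],[-0.9,0,0.24,0,0,0],[-1.2,0,0.33,0,0,0],[-1.5,0,0.41,0,0,0],[-1.8,0,0.49,0,0,0],[-2.1,0,0.57,0,0,0],[-2.4,0,0.65,0,0,0]]]';  python3 - <<'E'
from bench import arm,grab_frame
from h import *
st=arm.get_state();print(st["t"],w2s(st["tcp_pos"]),rel(st,[.0355,0,.078],np.radians(15)))
f=grab_frame("side");im=f["image"][90:260,180:430]
cv2.imwrite(f"pics/side5.png",cv2.resize(im,(750,510),interpolation=cv2.INTER_CUBIC)[:,:,::-1])
E
```

```text
t: 7.0
tcp_pos: [0.5654, 0.0483, 0.079]
tcp_rot: [0.258, 2.866, -0.035]
ft_force: [-1.3, 0.2, -0.5]
grip_width: 0.0425
7.0 [0.01865663 0.00016972 0.079001  ] [-1.599, -0.021, 0.538, 0.0, 0.003, 0.002]
```

View pics/side5.png

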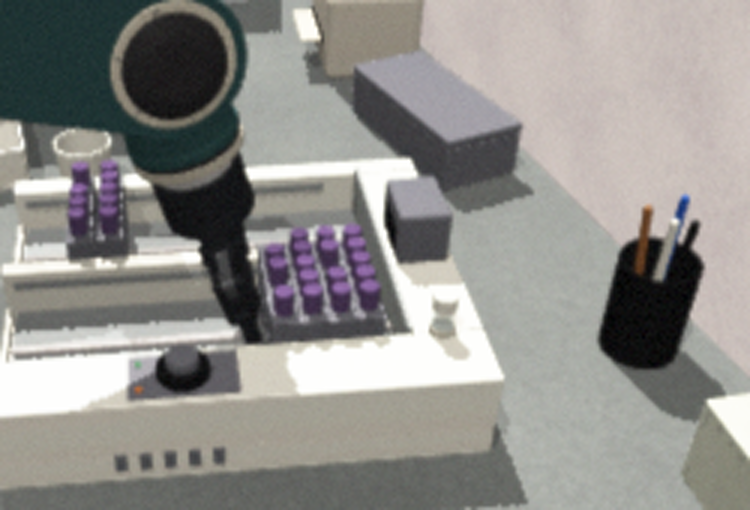

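```bash
python3 -m crank '[[[-0.2,0,0.06,0,0,0],[-0.4,0,0.11,0,0,0],[-0.6,0,0.17,0,0,0],[-0.75,0,0.21,0,0,0],[-0.9,0,0.25,0,0,0],[-1.0,0,0.28,0,0,0],[-1.1,0,0.31,0,0,0],[-1.2,0,0.33,0,0,0]]]';  python3 - <<'E'
from bench import arm,grab_frame
from h import *
st=arm.get_state();print(st["t"],w2s(st["tcp_pos"]),rel(st,[.0355,0,.078],np.radians(15)))
f=grab_frame("side");im=f["image"][140:230,250:350]
cv2.imwrite(f"pics/side6.png",cv2.resize(im,None,fx=6,fy=6,interpolation=cv2.INTER_CUBIC)[:,:,::-1])
E
```

```text
t: 8.05
tcp_pos: [0.578, 0.046, 0.079]
tcp_rot: [0.258, 2.866, -0.035]
ft_force: [-1.1, -1.0, -0.5]
grip_width: 0.0428
8.05 [0.03144615 0.00015799 0.0790029 ] [-0.365, -0.017, 0.203, 0.0, 0.003, 0.002]
```

View pics/side6.png

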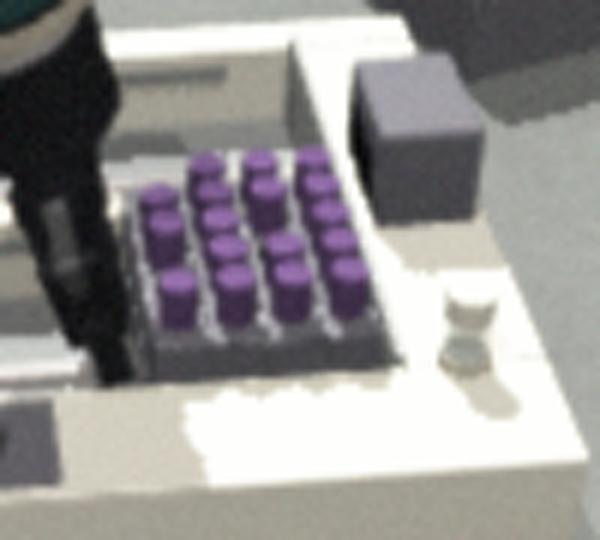

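```bash
python3 -m crank '[[[-0.1,0,0.03,0,0,0],[-0.17,0,0.05,0,0,0],[-0.24,0,0.07,0,0,0],[-0.3,0,0.08,0,0,0]]]'; python3 -m crank '[[[-0.08,0,0.02,0,0,0],[-0.15,0,0.04,0,0,0]]]'
```

```text
t: 8.6
tcp_pos: [0.5811, 0.0454, 0.079]
tcp_rot: [0.258, 2.866, -0.035]
ft_force: [-1.9, 0.0, 0.3]
grip_width: 0.0428
t: 8.85
tcp_pos: [0.5827, 0.0451, 0.079]
tcp_rot: [0.258, 2.866, -0.035]
ft_force: [-2.0, 0.3, 0.5]
grip_width: 0.0429
```

```bash
for i in 1; do python3 -m crank '[[[-0.08,0,0.02,0,0,0],[-0.15,0,0.04,0,0,0]]]'; done;  python3 - <<'E'
from bench import arm,grab_frame
from h import *
st=arm.get_state();print(st["t"],w2s(st["tcp_pos"]),st["ft_force"])
f=grab_frame("side");im=f["image"][140:230,250:350]
cv2.imwrite(f"pics/side7.png",cv2.resize(im,None,fx=6,fy=6,interpolation=cv2.INTER_CUBIC)[:,:,::-1])
f=grab_frame("top");im=f["image"][130:230,190:270]
cv2.imwrite(f"pics/top7.png",cv2.resize(im,None,fx=6,fy=6,interpolation=cv2.INTER_CUBIC)[:,:,::-1])
E
```

```text
t: 9.1
tcp_pos: [0.584, 0.0449, 0.0789]
tcp_rot: [0.259, 2.866, -0.035]
ft_force: [-9.2, 2.1, 4.4]
grip_width: 0.0428
9.1 [0.0375981  0.00023255 0.0788888 ] [-9.23035508  2.0735466   4.4119612 ]
```

View pics/side7.png

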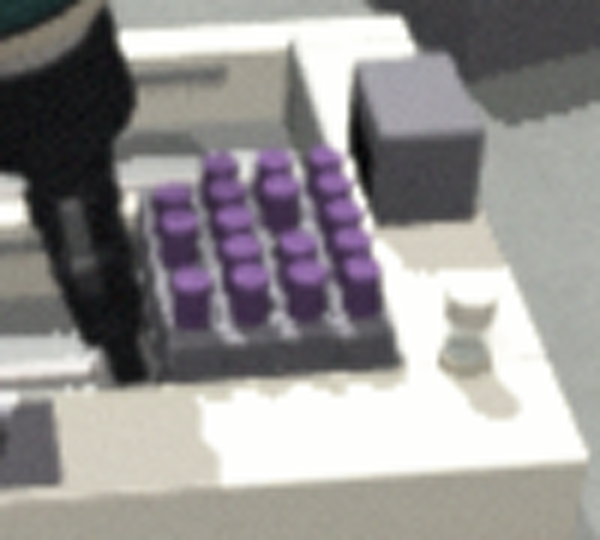

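View pics/top7.png

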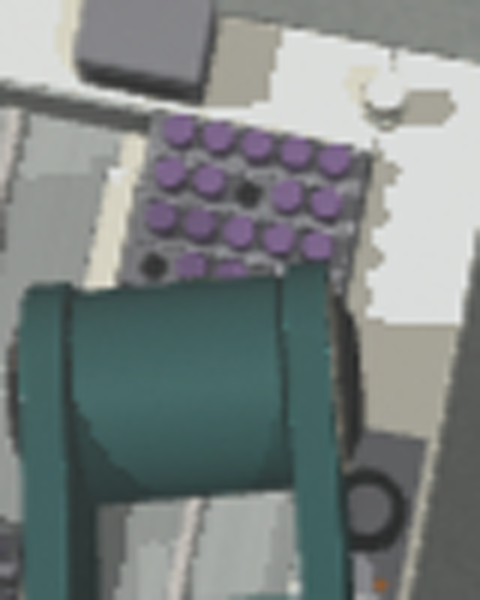

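The push force rose to about 9 N with rack1 against the stop and the row closed, so the racks are home. I'll back straight off, rise and shut the fingers.

```bash
python3 -m crank '[[[0.1,0,-0.03,0,0,0],[0.4,0,-0.1,0,0,0],[1.2,0,-0.32,0,0,0],[2.4,0,-0.64,0,0,0],[4,0,-1.1,0,0,0],[4,0,-1.1,0,0,0],[2.8,0,-6,0,0,0],[1.5,0,-10.5,0,0,0]]]';  python3 - <<'E'
from bench import arm,grab_frame
from h import *
st=arm.get_state();print(st["t"],w2s(st["tcp_pos"]),st["ft_force"])
print(rel(st,[-.04,-.093,.19],0),rel(st,[-.04,-.093,.15],0))
f=grab_frame("side");im=f["image"][90:260,180:430]
cv2.imwrite(f"pics/side8.png",cv2.resize(im,None,fx=3,fy=3,interpolation=cv2.INTER_CUBIC)[:,:,::-1])
E
```

```text
t: 10.2
tcp_pos: [0.5426, 0.0525, 0.1777]
tcp_rot: [0.258, 2.867, -0.035]
ft_force: [1.0, -0.1, 0.3]
grip_width: 0.0431
10.2 [-4.49330878e-03  1.47065742e-04  1.77706346e-01] [ 0.97676031 -0.13824579  0.28352128]
[3.126, -9.308, -2.115, -0.0, 0.264, 0.002] [4.171, -9.306, 1.746, -0.0, 0.264, 0.002]
```

View pics/side8.png

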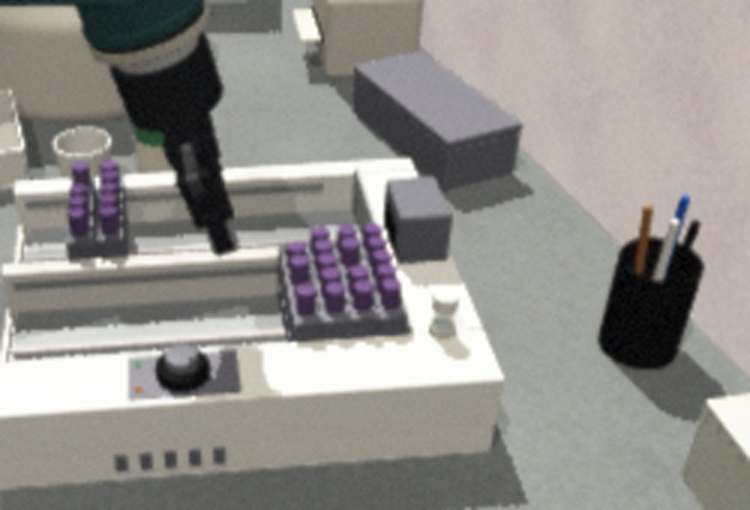

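```bash
python3 -m crank '[[[1,-2,-2.5,0,0.07,0],[2,-5,-2.5,0,0.15,0],[3,-8,-2.3,0,0.22,0],[3.1,-9.3,-2.1,0,0.264,0.002],[3.1,-9.3,-2.1,0,0.264,0.002],[3.1,-9.3,-2.1,0,0.264,0.002]]]' -1;  python3 - <<'E'
from bench import arm,grab_frame
from h import *
st=arm.get_state();print(st["t"],w2s(st["tcp_pos"]),st["grip_width"],st["ft_force"])
print(rel(st,[-.04,-.093,.141],0))
f=grab_frame("side");im=f["image"][120:260,160:350]
cv2.imwrite(f"pics/side9.png",cv2.resize(im,None,fx=4,fy=4,interpolation=cv2.INTER_CUBIC)[:,:,::-1])
f=grab_frame("wrist");im=f["image"]
cv2.imwrite(f"pics/wrist9.png",im[:,:,::-1])
# tip projected & key top centre reprojection in wrist view
M=f["mount"];R=Ro.from_rotvec(st["tcp_rot"]).as_matrix()
for z in(.106,.085):
    P=R.T@(s2w([-.04,-.093,z])-st["tcp_pos"]); c=np.linalg.inv(M)@np.r_[P,1]; q=f["intrinsics"]@c[:3]; print(q[:2]/q[2])
E
```

```text
t: 11.0
tcp_pos: [0.4934, -0.032, 0.1967]
tcp_rot: [0.284, 3.12, 0.002]
ft_force: [0.0, 0.4, 0.1]
grip_width: -0.0002
11.0 [-0.03760584 -0.09183058  0.1967261 ] -0.0002438010495478278 [0.04671119 0.38099161 0.07611404]
[0.289, -0.127, 5.57, 0.002, 0.009, 0.001]
[250.78782568 197.54648905]
[251.01594876 187.31194871]
```

View pics/side9.png

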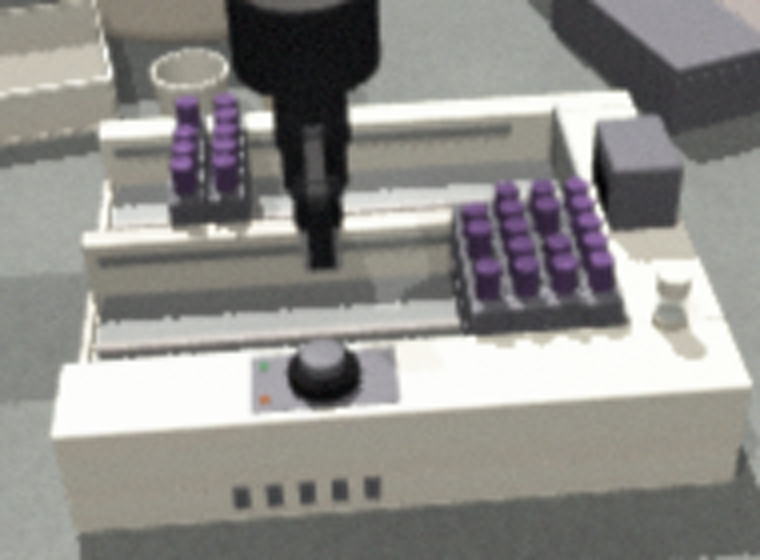

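View pics/wrist9.png

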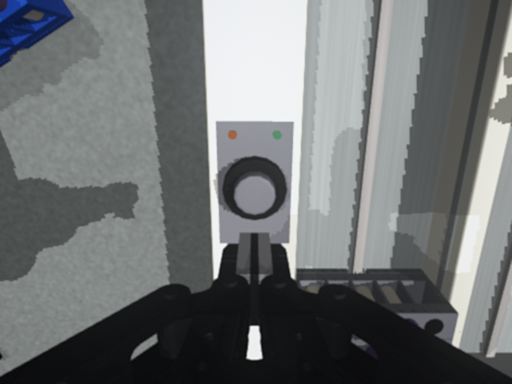

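The wrist view puts the key top at (255,194), against a predicted (251,197), so I need a small correction of about 2 mm. I'll go down over the key.

```bash
python3 -m crank '[[[0.43,0.04,3,0.002,0.009,0],[0.43,0.04,5.5,0.002,0.009,0],[0.43,0.04,5.5,0.002,0.009,0]]]';  python3 - <<'E'
from bench import arm,grab_frame
from h import *
st=arm.get_state();print(st["t"],w2s(st["tcp_pos"]),st["ft_force"])
print(rel(st,[-.0415,-.0913,.131],0))
f=grab_frame("side");im=f["image"][160:250,200:320]
cv2.imwrite(f"pics/side10.png",cv2.resize(im,None,fx=6,fy=6,interpolation=cv2.INTER_CUBIC)[:,:,::-1])
f=grab_frame("wrist");im=f["image"]
cv2.imwrite(f"pics/wrist10.png",im[:,:,::-1])
E
```

```text
t: 11.48
tcp_pos: [0.4889, -0.03, 0.1405]
tcp_rot: [-0.282, -3.127, 0.0]
ft_force: [0.8, 0.3, 0.7]
grip_width: -0.0002
11.475 [-0.04239295 -0.0907029   0.14048136] [0.78108764 0.25345637 0.70550328]
[-0.091, -0.06, 0.948, -0.0, -0.002, 0.002]
```

View pics/side10.png

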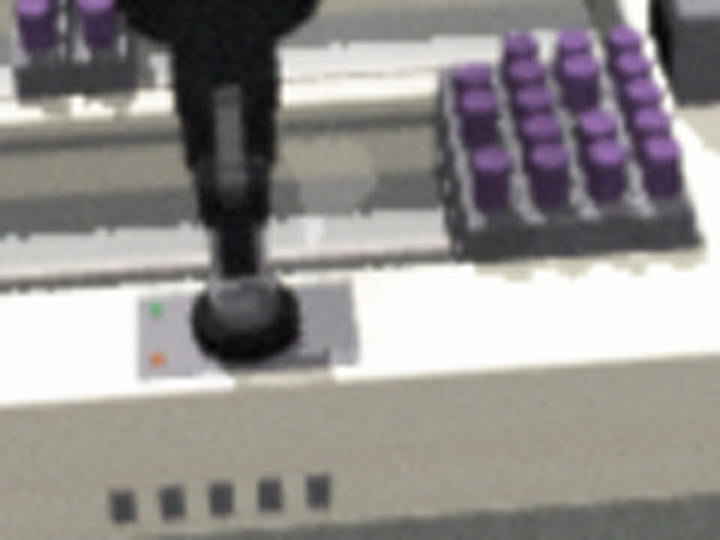

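View pics/wrist10.png

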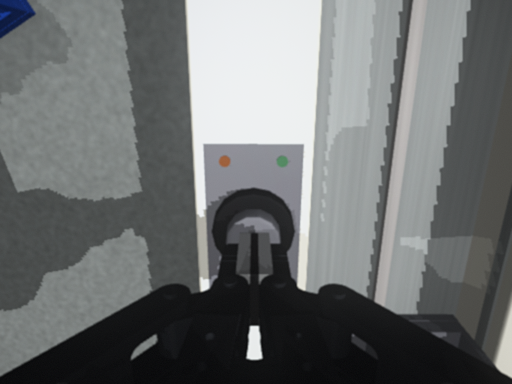

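The tips are centred over the key in both views. Pressing now.

```bash
python3 -m crank '[[[-0.05,-0.03,0.6,0,0,0],[-0.05,-0.03,0.9,0,0,0],[-0.05,-0.03,1.15,0,0,0],[-0.05,-0.03,1.35,0,0,0],[-0.05,-0.03,1.45,0,0,0],[-0.05,-0.03,1.45,0,0,0]]]'; python3 -m crank '[[[0,0,0.08,0,0,0],[0,0,0.1,0,0,0]]]'
```

```text
t: 12.32
tcp_pos: [0.4904, -0.0308, 0.1285]
tcp_rot: [0.283, 3.128, -0.0]
ft_force: [0.1, 0.4, 3.9]
grip_width: -0.0001
t: 12.58
tcp_pos: [0.4904, -0.0308, 0.1276]
tcp_rot: [0.283, 3.128, -0.0]
ft_force: [-1.8, 0.8, 3.0]
grip_width: 0.0003
```

```bash
python3 -m crank '[[[0,0,0.1,0,0,0],[0,0,0.2,0,0,0]]]'; python3 -m crank '[[[0,0,0.1,0,0,0],[0,0,0.15,0,0,0]]]'
```

```text
t: 12.82
tcp_pos: [0.4905, -0.0308, 0.1258]
tcp_rot: [0.283, 3.127, -0.0]
ft_force: [-5.7, 1.1, 15.2]
grip_width: -0.0002
t: 13.08
tcp_pos: [0.4906, -0.0308, 0.1257]
tcp_rot: [0.283, 3.127, -0.0]
ft_force: [-11.5, 0.9, 23.5]
grip_width: 0.0002
```

It stops hard at about 0.1257 after roughly 6 mm of spring travel (3-4 N on the way down, then 15-23 N). That means fully down, so I'll release.

```bash
python3 -m crank '[[[0,0,-0.3,0,0,0],[0,0,-0.8,0,0,0],[0,0,-1.6,0,0,0],[0,0,-4,0,0,0],[0,0,-8,0,0,0],[2,0,-12,0,0,0],[5,0,-13,0,0,0],[8,0,-13,0,0,0]]]'; python3 -m crank '[[[2,0,0,0,0,0],[2,0,0,0,0,0],[2,0,0,0,0,0],[2,0,0,0,0,0]]]'
python3 - <<'E'
from bench import arm,grab_frame
from h import *
st=arm.get_state();print(st["t"],st["tcp_pos"],st["ft_force"])
s=grab_frame("side");im=s["image"]
cv2.imwrite(f"pics/side11.png",cv2.resize(im[120:260,160:350],None,fx=4,fy=4,interpolation=cv2.INTER_CUBIC)[:,:,::-1])
f=grab_frame("top");im=f["image"]
cv2.imwrite(f"pics/top11.png",cv2.resize(im[110:280,130:290],None,fx=3.5,fy=3.5,interpolation=cv2.INTER_CUBIC)[:,:,::-1])
E
```

```text
t: 14.08
tcp_pos: [0.4111, -0.0163, 0.2567]
tcp_rot: [0.283, 3.126, -0.0]
ft_force: [-0.9, -0.4, 0.1]
grip_width: -0.0
t: 14.58
tcp_pos: [0.3919, -0.0128, 0.2565]
tcp_rot: [0.283, 3.126, -0.0]
ft_force: [0.9, -0.1, -0.9]
grip_width: -0.0001
14.575 [ 0.39186999 -0.01279604  0.25645596] [ 0.89853542 -0.10543273 -0.88635163]
```

View pics/side11.png

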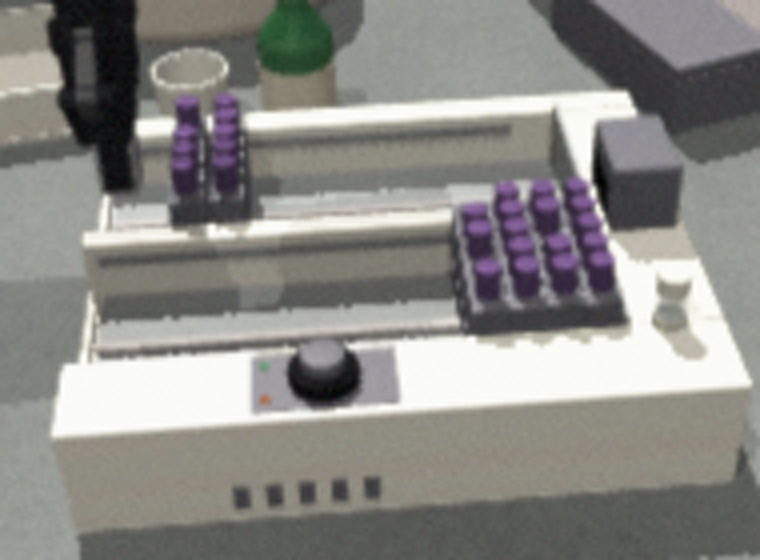

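View pics/top11.png

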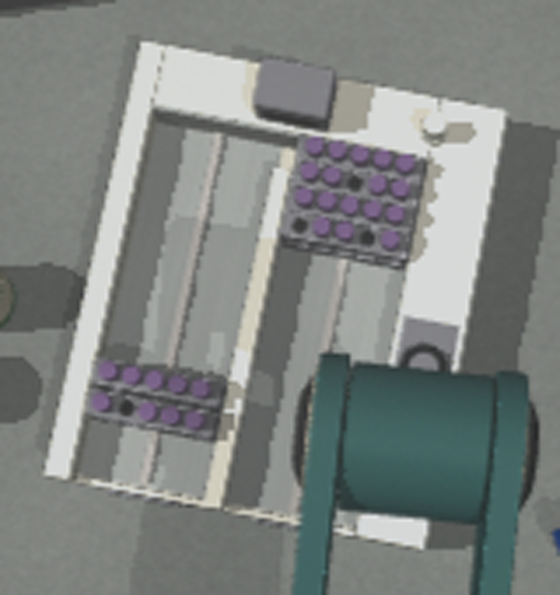

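The final views show the row closed and square against the stop: rack1 to rack4 cap spacing is 82 px in the top view, the same as at the start. The key is up, and the finished racks and vial haven't moved.

```bash
python3 -c "
from bench import hand_in
print(hand_in())"
```

```text
the job is handed in; nothing more can be done
None
```

I pushed the four racks along the rail to the end stop as one closed row, then pressed the start key fully down and let it come back up. The job was handed in at about 15 s of the 42 s allowed.

- **Racks:** The row moved at about 24 mm/s or less, with about 1–2.3 N of push force. The force rose to about 9 N when rack1 met the stop. In the last pictures the row is upright, square and against the stop, and the cap spacing is unchanged from the start.
- **Start key:** It pressed against its spring at 3–4 N and then stopped hard after about 6 mm. I pushed up to about 23 N vertically, with about 11 N sideways on the fingertips at that point, which is well over the 5 N the key needs. The last side view shows it back up.
- **Surroundings:** The finished racks, vial, cup and bottle look unmoved, and the arm was clear of everything. I did not recheck the pen, the tube block or the blue look-alike at the end, but the arm never went near them.
- **Disagreements:** The wrist camera put the key about 2–3 mm away from where the two fixed cameras did, so I pressed between the two estimates. The stop was also about 2 mm farther along than I had worked out, so I relied on the contact force there.

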